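# Level a ball-jointed specimen stage by feel with a probe rod

### The job

The round plate of the specimen stage has been left tilted on its stiff ball joint. Take the white probe rod from the blue tube rack, feel over the plate with its tip for the high side and press that side gently down until the plate is level all round, then stand the rod back in its own hole in the rack. Touch the stage only with the rod, and leave the other things on the bench alone.

Things in the scene. Friction and masses are not known exactly. Their poses are not given: they have to be found in the camera images.
- stage: Specimen stage, fixed on the bench: a round grey foot (132 mm across, 26 mm high), a clamped height post with a dark steel friction collar, a steel ball, and on the ball a flat round bare aluminium plate, 150 mm across and 6 mm thick. Origin: centre of the foot's underside, on the bench; z up. A load of more than 20 N marks the plate.
- ball_centre (a point): Centre of the stage's ball with the post at mid height, 56 mm above the bench. The plate tips about the ball any way, without spring or stop at level: it stays as pressed and can be pressed too far. 55 mm from the middle, a push under 5 N leaves it still; 6 to 12 N, moved slowly, tips it (faster needs more). It may not tip quite towards the point pressed: feel again after pressing.
- face_middle (a point): Middle of the plate's upper face with the post at mid height, 80 mm above the bench on the foot's axis. This point and its axes are fixed to the foot: they show neither the plate's tilt nor the post's setting, up to 12 mm higher or lower. At the start the plate is 3 to 7 degrees out of level, its rim 4 to 9 mm high on one side, as much low opposite; any side may be high.
- rack: Blue block tube rack, fixed on the bench, 72 mm (its x) by 168 mm (its y) by 55 mm high, with 2 by 5 round holes 18 mm wide and 45 mm deep, chamfered 2 mm, at x = -16 and +16 mm and y = -64, -32, 0, 32, 64 mm of its frame. Origin: centre of its underside; z up.
- rod_hole (a point): Centre of the mouth of the rod's own hole in the rack's top face (55 mm above the bench): the corner hole at x = -16, y = -64 mm of the rack's frame; its floor is 45 mm below.
- probe_rod: The probe rod: white plastic, straight and round, 14 mm thick and 140 mm long, 35 to 70 g, standing upright in its corner hole, so that 95 mm show above the rack. Origin: middle of its lower end, which is the probing tip (flat, 8 mm wide, chamfered); z along the rod to its upper end.
- tube_a: Capped 15 ml sample tube, 112 mm high, cap 20 mm wide, standing in the rack's far corner hole (x = 16, y = 64 mm of the rack's frame); leave it. Origin: its lower end; z up.
- tube_b: A second such tube, in the hole at x = -16, y = 32 mm of the rack's frame; leave it. Origin: its lower end; z up.
- tip_box: Closed yellow pipette-tip box, 122 by 84 by 72 mm high; leave it. Origin: centre of its underside.
- pipette: Blue hand pipette lying on the bench along its own x, about 270 mm long and 28 mm high; leave it. Origin: on the bench under its middle.
- bottle: Capped glass bottle, 66 mm across and 150 mm high; leave it. Origin: centre of its underside.
There are look-alikes about, which are no part of the job. Of the things that look like the stage, the largest one is meant.

How it is judged (in metres and radians):
On the way, in this order (a step that is already met when the one before it is completed fails the run):
1. the rod is lifted clear of the rack (z of probe_rod in the frame of rod_hole above 0.01 m), for 0.1 s.
2. the rod touches the stage (contact force between probe_rod and stage above 0.5 N), for 0.02 s.
3. the plate is level within 0.022 rad (1.25 degrees, 3 mm from rim to rim) (angle between plate_face's own z axis and vertical below 0.022 rad), for 0.3 s.
At the end, for the whole second after the job is handed in: The plate is within 0.022 rad (1.25 degrees) of level, and the rod stands at rest in its own hole, tip down, lower end within 6 mm of the hole's axis and at least 40 mm below its mouth, within 0.12 rad of upright (angle between plate_face's own z axis and vertical below 0.022 rad and horizontal distance between probe_rod and rod_hole below 0.006 m and z of probe_rod in the frame of rod_hole below -0.04 m and angle between probe_rod's own z axis and vertical below 0.12 rad and linear speed of probe_rod below 0.02 m/s); the robot touches nothing.
It fails at once if the rod presses the stage with more than 20 N (contact force between probe_rod and stage above 20 N).
It fails at once if the gripper or arm itself touches the stage (contact force between any of the fingers, the arm and stage above 0.5 N).
It fails at once if another thing on the bench is moved by more than 15 mm (distance of any of tip_box, pipette, bottle, tube_a, tube_b from where it was at the start of the episode above 0.015 m).
It also fails if it takes over 67 s, if anything falls off the work surface, if the arm or the gripper's body presses on something with over 40 N, if the wrist force passes 120 N, or if a joint passes its speed limit or range.

### The arm

A 6-joint arm with a two-finger parallel gripper is mounted at the origin on the work surface. World frame = base frame: x ahead of the robot, y to its left, z up, the work surface at z = 0. Lengths are in m, angles in degrees, forces in N, time in s.
With the tool pointing down it reaches from about 0.35 to 0.925 m from the base axis. Payload 6.4 kg.
Tool frame: the origin (TCP) lies midway between the tips of the shut fingers; the grasp point (between the pads) lies 19 mm behind it; z points along the fingers, y is the direction in which the jaws open and shut (so a half turn about z gives the same grasp; the last joint's range is limited). The gripper opens to 85 mm and grips with 20 to 120 N. Pads are 22 mm wide; open, the fingers measure 114 mm over their backs; the gripper's body (76 mm by 85 mm) begins 54 mm behind the grasp point. The pads swing forward as they close: fully open they stand 13 mm farther back than shut.
Start: joints at [-86.179, 14.043, 89.255, -0, 76.702, -9.975], TCP at [0.155, -0.631, 0.231] pointing down, gripper open.
Joint ranges: [-179.41, 179.41], [-58.25, 129.5], [7.25, 145.43], [-54.29, 234.29], [11.92, 165.04], [-157.13, 157.13]. Speed limits (degrees/s): [147.25, 147.25, 180, 180, 180, 180].

### API

Orientations are given as a 3x3 rotation matrix whose columns are the frame's x, y, z axes.
In Python, from rig import state, camera, calibration, job gives the robot as it stands. The module is installed in compiled form; this text tells all that it offers.
- The arm moves only by the tool carry_out, never from a script. Its arguments are lists of equal length, an entry for each row: "grip": the gripper's target within -1 to 1 (shut at 1, half-way at 0, fully open at -1); "dp": the shift along the tool's x, y, z in cm, a list of three; "rot": the turn, a rotation vector about the tool's x, y, z in degrees, a list of three. In form: {"grip": [grip, ...], "dp": [[tx, ty, tz], ...], "rot": [[ax, ay, az], ...]}. A call has 1 to 10 rows; each row is the pose to reach, as a shift and turn from the pose commanded when the call began, along the tool's axes at that moment; what a row does not reach only later rows make up. A row lasts 1/10 s, in which the tool goes at most 50 mm and 8.59 degrees, less where a joint would pass 70% of its speed; a pose out of reach is approached as far as the arm can. A call with a gripper value outside its range is refused whole. The fingers move at their own pace and stop on an object; the grip force is fixed at half the most. Time passes only in rows, so rows that repeat a pose let the fingers close. It gives the time, the measured TCP pose, the force and the opening at its end, in the units of the state.
- state(): the state, without advancing time (a new reading comes with each control period).
- camera(name): name is "scene" or "top" or "wrist"; returns the picture (400x640x3 uint8, blue, green, red); there is no depth.
- calibration(name): a dict with "K" (3x3 intrinsics, pixels), "pose" (4x4, takes a point from camera to world coordinates). Camera axes: x right, y down, z forward; pixel columns grow to the right and rows downward; lengths in m; the calibration is good to about 2 mm. A picture is of the moment at which its call begins: read the wrist's pose just before it. calibration takes no time and is no camera call; for the wrist camera it gives the pose at the moment of the call.
- job.close_job(): hands the job in, once; it reports no verdict.
The state is a dict: "time_s": time; "joint_pos": joint angles; "joint_vel": joint speeds; "tau": joint torques, N m; "eef_pos": TCP position; "ee_rot": TCP orientation; "contact_force": force on the tool from outside, world axes, zero at the start; "torque": the same for the moment, N m; "gripper_width": opening from 0.0 (shut) to 1.0 (fully open).
Only numpy, scipy, OpenCV 4.12 (cv2) and the standard library are available. Lean on these libraries where they do the work, as an engineer would, in place of code of your own. Each camera call takes 0.05 s, during which the arm holds its last target.

## Working session

There is one attempt and no reset: what is moved stays moved. The work goes in short steps, Python scripts to look and compute and a tool call to move; the robot and the scene stay as the last step left them, time stands still between calls to the robot, and variables do not carry over. Pictures are saved under pics/ and viewed, and the job is handed in when it is done.

Besides the shell and the picture viewer there is one more tool, called as a command line: name --argument value ..., lists and objects as JSON in quotes. carry_out: Moves the arm, as the interface text tells. Its arguments: {"type":"object","properties":{"grip":{"type":"array"},"dp":{"type":"array"},"rot":{"type":"array"}},"required":["grip","dp","rot"]}

```bash
mkdir -p pics
python3 - <<'E'
from rig import state,camera,calibration
import cv2,numpy as np
np.set_printoptions(precision=4,suppress=True)
s=state()
for k,v in s.items(): print(k,np.array(v))
for n in("scene","top","wrist"):
    c=calibration(n); print(n,np.array(c["K"]),np.array(c["pose"]))
    cv2.imwrite(f"pics/{n}0.png",camera(n))
E
```

```text
time_s 0.0
joint_pos [-86.1793  14.0854  89.3237   0.0007  76.7001  -9.9765]
joint_vel [ 0.0189 -0.0779 -0.0504  0.0169 -0.0482  0.0196]
tau [ -0.0013 -42.9515 -32.6126  -0.0002   0.0054   0.    ]
eef_pos [ 0.155  -0.6307  0.2302]
ee_rot [[ 0.9711  0.2385 -0.0001]
 [ 0.2385 -0.9711  0.0019]
 [ 0.0003 -0.0019 -1.    ]]
contact_force [ 0.0297  0.3348 -0.633 ]
torque [-0.0564  0.0737 -0.0179]
gripper_width 1.0001036393789726
scene [[360.895    0.     317.4984]
 [  0.     360.895  203.9794]
 [  0.       0.       1.    ]] [[-0.5192  0.6929 -0.5004  0.9985]
 [ 0.8546  0.4126 -0.3154  0.2254]
 [-0.0121 -0.5914 -0.8063  0.727 ]
 [ 0.      0.      0.      1.    ]]
top [[419.6966   0.     321.0484]
 [  0.     419.6966 197.4215]
 [  0.       0.       1.    ]] [[ 0.0371 -0.979   0.2005  0.3962]
 [-0.9993 -0.0366  0.0065 -0.0217]
 [ 0.001  -0.2006 -0.9797  1.1162]
 [ 0.      0.      0.      1.    ]]
wrist [[282.6832   0.     318.7875]
 [  0.     282.6832 197.6324]
 [  0.       0.       1.    ]] [[ 0.238  -0.9295 -0.2817  0.227 ]
 [-0.9713 -0.2282 -0.0676 -0.6142]
 [-0.0015  0.2897 -0.9571  0.3729]
 [ 0.      0.      0.      1.    ]]
```

View pics/top0.png

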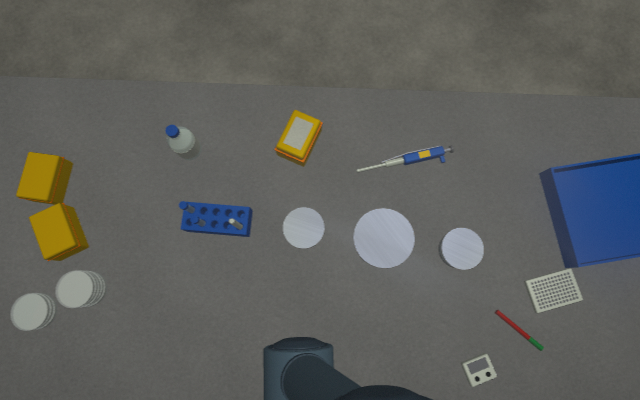

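View pics/scene0.png

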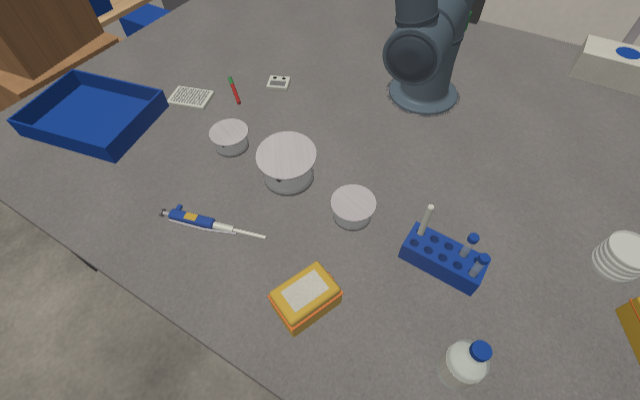

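View pics/wrist0.png

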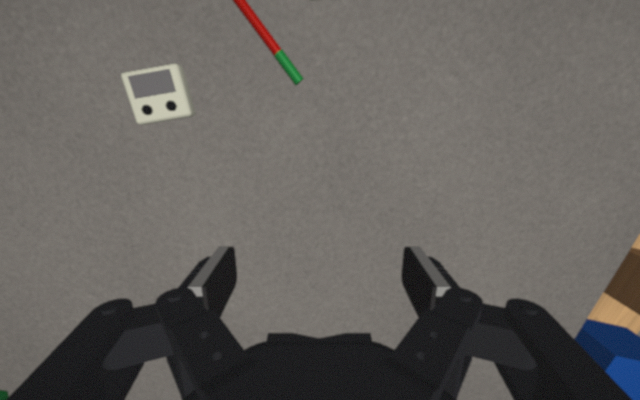

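The top view shows the rack at about (216,219) with the rod at (234,222), and the large stage at (384,238) with smaller look-alikes on either side. I'll enlarge these.

Run:
```python
import cv2
t=cv2.imread("pics/top0.png"); s=cv2.imread("pics/scene0.png")
cv2.imwrite("pics/a1.png",cv2.resize(t[190:250,170:265],None,fx=8,fy=8,interpolation=cv2.INTER_CUBIC))
cv2.imwrite("pics/a2.png",cv2.resize(t[195:285,340:430],None,fx=6,fy=6,interpolation=cv2.INTER_CUBIC))
cv2.imwrite("pics/a3.png",cv2.resize(s[200:300,390:500],None,fx=6,fy=6,interpolation=cv2.INTER_CUBIC))
cv2.imwrite("pics/a4.png",cv2.resize(s[120:205,240:335],None,fx=7,fy=7,interpolation=cv2.INTER_CUBIC))
```

```text
(no output)
```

View pics/a1.png

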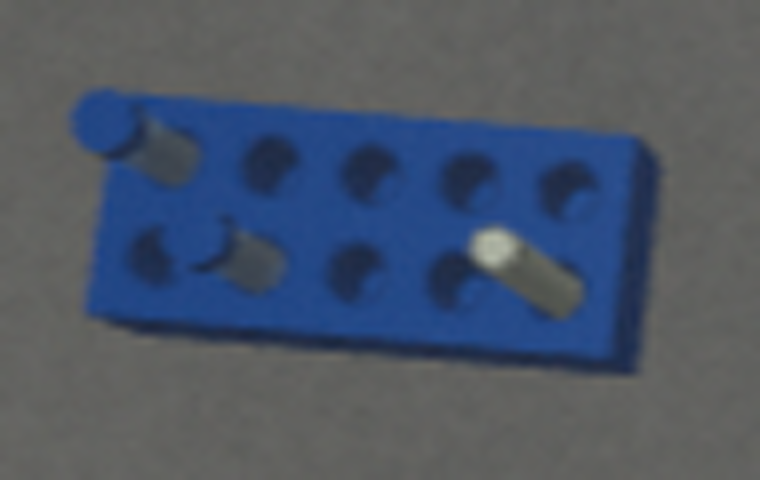

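View pics/a2.png

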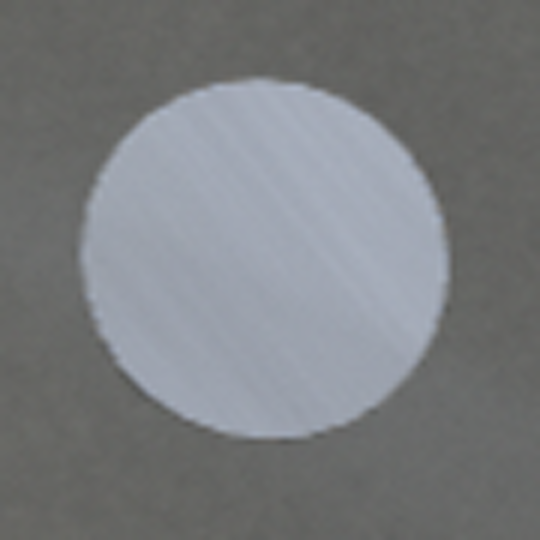

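View pics/a3.png

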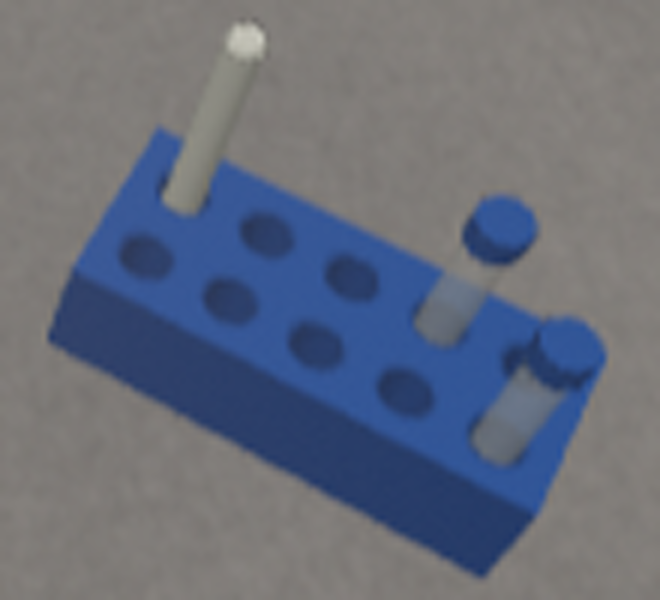

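View pics/a4.png

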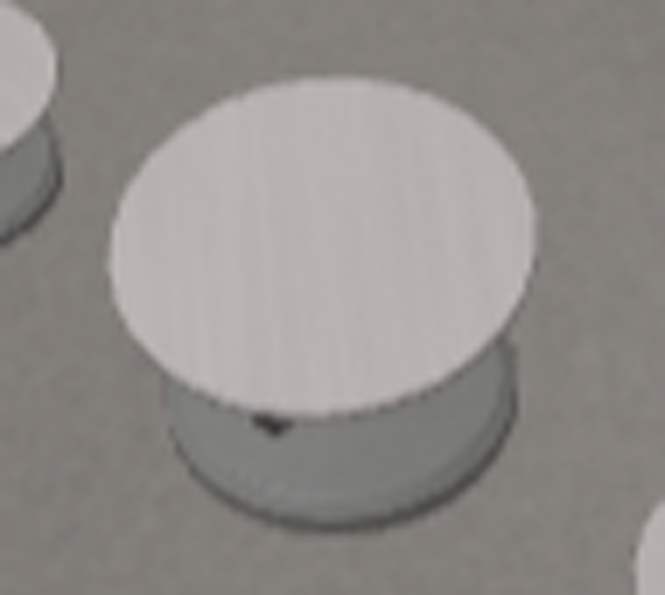

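```bash
cat > h.py <<'E'
import numpy as np,cv2
from scipy.optimize import least_squares
from rig import state,camera,calibration
np.set_printoptions(precision=4,suppress=True)
R=0.075
def proj(c,P):
    K=np.array(c["K"]);T=np.linalg.inv(np.array(c["pose"]))
    p=np.atleast_2d(P)@T[:3,:3].T+T[:3,3]; q=p@K.T
    return q[:,:2]/q[:,2:]
def ray(c,uv):
    K=np.array(c["K"]);T=np.array(c["pose"])
    d=T[:3,:3]@np.linalg.inv(K)@np.array([uv[0],uv[1],1.]); return T[:3,3],d
def atz(c,uv,z):
    o,d=ray(c,uv); return o+d*(z-o[2])/d[2]
E
python3 - <<'E'
from h import *
ct,cs=calibration("top"),calibration("scene")
A=lambda X,Y:((X+.5)/8-.5+170,(Y+.5)/8-.5+190)
B=lambda X,Y:((X+.5)/6-.5+390,(Y+.5)/6-.5+200)
T=[((16,-64),(568,190)),((16,-32),(470,182)),((16,0),(371,174)),((16,32),(271,165)),((-16,-32),(455,280)),((-16,0),(356,273))]
S=[((16,-64),(145,256)),((16,-32),(230,301)),((16,0),(316,346)),((16,32),(405,392)),((-16,-32),(267,235)),((-16,0),(352,277))]
def W(p,l):
    x,y,a=p; l=np.array(l)/1000.
    return np.c_[x+np.cos(a)*l[:,0]-np.sin(a)*l[:,1],y+np.sin(a)*l[:,0]+np.cos(a)*l[:,1],np.full(len(l),.055)]
def res(p,wt=1,ws=1):
    r=[]
    if wt:r.append(proj(ct,W(p,[t[0] for t in T]))-np.array([A(*t[1]) for t in T]))
    if ws:r.append(proj(cs,W(p,[t[0] for t in S]))-np.array([B(*t[1]) for t in S]))
    return np.vstack(r).ravel()
for a in((1,1),(1,0),(0,1)):
    f=least_squares(res,[.5,.2,0],args=a); print(a,f.x,np.degrees(f.x[2]),abs(f.fun).max(),"hole",W(f.x,[(-16,-64)]))
print("rodtop",atz(ct,A(494,248),.15),atz(cs,B(246,41),.15))
# plate segmentation
for n,c,roi in(("top",ct,(340,430,195,285)),("scene",cs,(240,335,120,205))):
    im=cv2.imread(f"pics/{n}0.png"); x0,x1,y0,y1=roi
    print(n,im[238,384] if n=="top" else im[155,287], im[y0+3,x0+3])
E
```

```text
(1, 1) [ 0.5507  0.2558 -0.0479] -2.7454455346472892 0.7434815173922971 hole [[0.5316 0.1926 0.055 ]]
(1, 0) [ 0.5513  0.2543 -0.0487] -2.7918694726587527 0.1370319698979472 hole [[0.5322 0.1911 0.055 ]]
(0, 1) [ 0.55    0.2567 -0.0472] -2.703944990113442 0.17065026256912574 hole [[0.531  0.1936 0.055 ]]
rodtop [0.5314 0.191  0.15  ] [0.5319 0.1936 0.15  ]
top [178 166 159] [ 99 101 100]
scene [177 179 184] [173 175 180]
```

```bash
cat >> h.py <<'E'
def rim(n,im,seed):
    g=cv2.cvtColor(im,cv2.COLOR_BGR2GRAY)
    big=cv2.resize(g,None,fx=8,fy=8,interpolation=cv2.INTER_CUBIC)
    m=(big>138).astype(np.uint8)
    cs,_=cv2.findContours(m,cv2.RETR_EXTERNAL,cv2.CHAIN_APPROX_NONE)
    s=(seed[0]*8.,seed[1]*8.)
    k=max((c for c in cs if cv2.pointPolygonTest(c,s,False)>0),key=cv2.contourArea)[:,0,:]
    return (cv2.convexHull(k)[:,0,:]+.5)/8-.5
def ell(pts):  # dense resample via ellipse fit
    e=cv2.fitEllipseDirect(pts.astype(np.float32)); return e
def disc(p,n=72):
    x,y,z,a,b=p; t=np.linspace(0,2*np.pi,n,endpoint=False)
    nn=np.array([a,b,1.]);nn/=np.linalg.norm(nn)
    u=np.cross([0,1,0],nn);u/=np.linalg.norm(u);v=np.cross(nn,u)
    return np.array([x,y,z])+R*(np.outer(np.cos(t),u)+np.outer(np.sin(t),v))
def edist(q,e):
    (cx,cy),(w,h),an=e; an=np.radians(an); d=q-[cx,cy]
    X=d[:,0]*np.cos(an)+d[:,1]*np.sin(an);Y=-d[:,0]*np.sin(an)+d[:,1]*np.cos(an)
    r=np.sqrt((X/(w/2))**2+(Y/(h/2))**2); return (r-1)*np.hypot(X,Y)/r
E
python3 - <<'E'
from h import *
E={}
for n,sd in(("top",(384,238)),("scene",(287,155))):
    E[n]=ell(rim(n,cv2.imread(f"pics/{n}0.png"),sd)); print(n,E[n])
C={n:calibration(n) for n in E}
for names in(("top","scene"),("top",),("scene",)):
    f=least_squares(lambda p:np.concatenate([edist(proj(C[n],disc(p)),E[n]) for n in names]),[.46,-.14,.08,0,0],x_scale=[.01,.01,.01,.1,.1])
    print(names,f.x,abs(f.fun).max(),"tilt deg",np.degrees(np.hypot(*f.x[3:])),"low dir",np.degrees(np.arctan2(f.x[4],f.x[3])))
# with shift of scene image free
f=least_squares(lambda p:np.concatenate([edist(proj(C["top"],disc(p[:5])),E["top"]),edist(proj(C["scene"],disc(p[:5]))+p[5:],E["scene"]),p[5:]]),[.46,-.14,.08,0,0,0,0],x_scale=[.01,.01,.01,.1,.1,1,1]);print(f.x,abs(f.fun).max())
E
```

```text
top ((383.59600830078125, 237.64784240722656), (59.13872528076172, 61.68815612792969), 120.8785171508789)
scene ((285.49310302734375, 154.57284545898438), (48.62187957763672, 62.085243225097656), 81.40528106689453)
('top', 'scene') [ 0.513  -0.171   0.0899  0.1137  0.0351] 0.5393786794835451 tilt deg 6.816899089498772 low dir 17.17924864421763
('top',) [  54.9963  -52.3969 -302.5379    4.0539   -1.5716] 8.378545995895115e-05 tilt deg 249.1126385723633 low dir -21.190462665779418
('scene',) [ 0.5164 -0.1672  0.095   0.096   0.0318] 5.837450920045517e-14 tilt deg 5.794635128202799 low dir 18.321344782343918
[ 0.5134 -0.1716  0.0884  0.1123  0.0382  0.5217 -0.4124] 0.5216852211182705
```

```bash
cat >> h.py <<'E'
from scipy.spatial.transform import Rotation as Ro
def go(target,yaw=None):
    s=state();Rm=np.array(s["ee_rot"]);p=np.array(s["eef_pos"])
    print("t",s["time_s"],"pos",p,"F",np.array(s["contact_force"]),"w",s["gripper_width"])
    print("dp cm",Rm.T@(np.array(target)-p)*100)
    if yaw is not None:
        y=np.radians(yaw);x=[np.cos(y),np.sin(y),0];z=[0,0,-1];G=np.c_[x,np.cross(z,x),z]
        print("rot",np.degrees(Ro.from_matrix(Rm.T@G).as_rotvec()))
E
python3 -c "
from h import *
go([.5316,.1925,.231],-2.75)"
```

```text
t 0.15 pos [ 0.155  -0.6308  0.2304] F [ 0.0142 -0.0536 -0.1575] w 0.9990567037812081
dp cm [ 56.2079 -70.9752   0.0621]
rot [-0.0859 -0.0032 16.5458]
```

carry_out --grip '[-1, -1, -1, -1, -1, -1, -1, -1, -1, -1]' --dp '[[2.8, -3.5, 0], [5.6, -7, 0], [8.4, -10.5, 0], [11.2, -14, 0], [14, -17.5, 0], [16.8, -21, 0], [19.6, -24.5, 0], [22.4, -28, 0], [25.2, -31.5, 0], [28, -35.4, 0]]' --rot '[[0, 0, 2], [0, 0, 4], [0, 0, 6], [0, 0, 8], [0, 0, 10], [0, 0, 12], [0, 0, 14], [0, 0, 16], [0, 0, 16.5], [0, 0, 16.5]]'

```text
time_s: 1.15
eef_pos: [0.3428, -0.2191, 0.2312]
ee_rot: [[0.999, -0.048, 0.0], [-0.048, -0.999, -0.0], [0.0, 0.0, -1.0]]
contact_force: [0.5, 0.0, 0.9]
gripper_width: 0.999
```

```bash
python3 -c "
from h import *
go([.5316,.1925,.231],-2.75)"
```

```text
t 1.15 pos [ 0.3428 -0.2191  0.2312] F [0.546  0.0075 0.8697] w 0.9987747893746346
dp cm [ 16.8712 -42.0225   0.0212]
rot [ 0.0102 -0.0206 -0.0151]
```

carry_out --grip '[-1, -1, -1, -1, -1, -1, -1, -1, -1, -1]' --dp '[[1.8, -4.5, 0], [3.6, -9, 0], [5.4, -13.5, 0], [7.2, -18, 0], [9, -22.5, 0], [10.8, -27, 0], [12.6, -31.5, 0], [14.4, -36, 0], [16, -40, 0], [16.9, -42, 0]]' --rot '[[0, 0, 0], [0, 0, 0], [0, 0, 0], [0, 0, 0], [0, 0, 0], [0, 0, 0], [0, 0, 0], [0, 0, 0], [0, 0, 0], [0, 0, 0]]'

```text
time_s: 2.15
eef_pos: [0.5315, 0.1939, 0.2308]
ee_rot: [[0.999, -0.044, -0.0], [-0.044, -0.999, 0.0], [-0.0, -0.0, -1.0]]
contact_force: [-0.5, 0.2, -0.4]
gripper_width: 1.001
```

```bash
python3 -c "
from h import *
c=calibration('wrist');cv2.imwrite('pics/w1.png',camera('wrist'))
print(proj(c,[[.5316,.1925,.15],[.5316,.1925,.055]]))
go([.5316,.1925,.106],-2.75)"
```

```text
[[319.438  204.8912]
 [319.2498 178.96  ]]
t 2.2 pos [0.5322 0.195  0.2309] F [-2.2158 -0.0922  0.4985] w 0.9973311299071377
dp cm [-0.0474  0.2769 12.4887]
rot [-0.0942 -0.0103  0.2565]
```

View pics/w1.png

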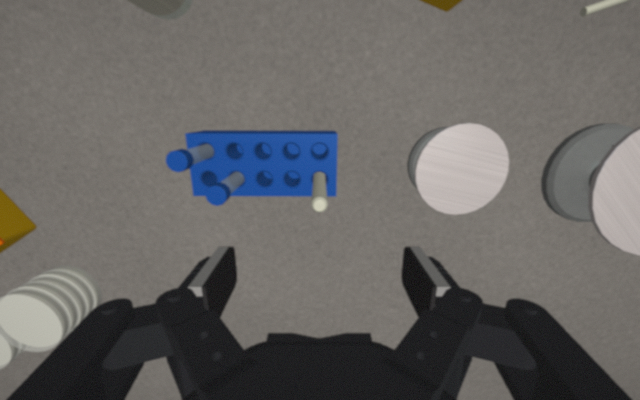

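The rod's top is at (320,205), within a pixel of the prediction, so I'm descending to grasp.

carry_out --grip '[-1, -1, -1, -1, -1, -1, -1]' --dp '[[0, 0.25, 1], [0, 0.25, 4], [0, 0.25, 7], [0, 0.25, 9.5], [0, 0.25, 11.5], [0, 0.25, 12.5], [0, 0.25, 12.5]]' --rot '[[0, 0, 0.2], [0, 0, 0.2], [0, 0, 0.2], [0, 0, 0.2], [0, 0, 0.2], [0, 0, 0.2], [0, 0, 0.2]]'

```text
time_s: 2.9
eef_pos: [0.5295, 0.1872, 0.1044]
ee_rot: [[0.999, -0.052, -0.004], [-0.052, -0.999, -0.001], [-0.004, 0.001, -1.0]]
contact_force: [-0.1, 0.0, -0.5]
gripper_width: 0.999
```

```bash
python3 -c "
from h import *
c=calibration('wrist');cv2.imwrite('pics/w2.png',camera('wrist'))
print(proj(c,[[.5316,.1925,.15],[.5316,.1925,.055]]))
go([.5316,.1925,.106],-2.75)"
```

```text
[[303.4635 300.1348]
 [310.0885 216.1207]]
t 2.95 pos [0.5306 0.1876 0.1059] F [-0.4875  0.0033 -0.0543] w 1.00239451228841
dp cm [ 0.0766 -0.4966 -0.0058]
rot [ 0.0177  0.061  -0.2103]
```

View pics/w2.png

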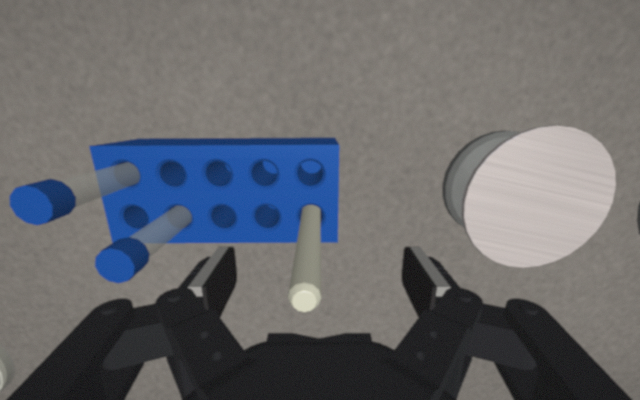

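carry_out --grip '[-1, -1, -1, -1]' --dp '[[0.15, -0.5, 0], [0.15, -0.5, 0], [0.15, -0.5, 0], [0.15, -0.5, 0]]' --rot '[[0, 0, -0.2], [0, 0, -0.2], [0, 0, -0.2], [0, 0, -0.2]]'

```text
time_s: 3.35
eef_pos: [0.5331, 0.1934, 0.1069]
ee_rot: [[0.999, -0.047, 0.001], [-0.047, -0.999, 0.0], [0.001, -0.0, -1.0]]
contact_force: [-0.3, -0.2, 1.2]
gripper_width: 0.999
```

```bash
python3 -c "
from h import *
c=calibration('wrist');cv2.imwrite('pics/w3.png',camera('wrist'))
print(proj(c,[[.5316,.1925,.15],[.5316,.1925,.055]]))
go([.5316,.1925,.106],-2.75)"
```

```text
[[319.2764 302.6662]
 [319.0269 219.4661]]
t 3.4 pos [0.5329 0.1934 0.1067] F [ 0.0092 -0.2838  0.2548] w 0.995988106168451
dp cm [-0.1299  0.0944  0.0685]
rot [-0.0045 -0.0365  0.0581]
```

View pics/w3.png

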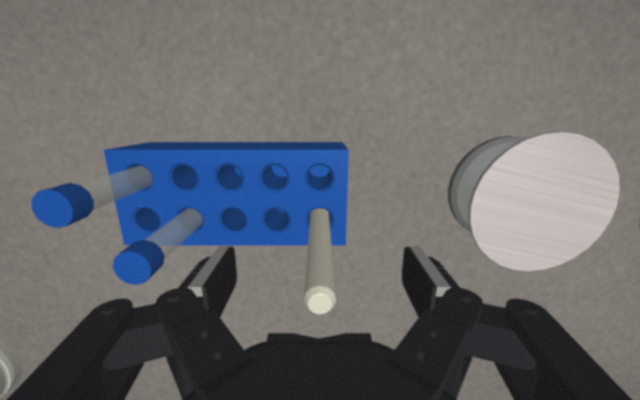

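The rod's top at (320,301) is centred between the pads, so I'm closing the gripper.

carry_out --grip '[1, 1, 1, 1, 1, 1, 1, 1]' --dp '[[0, 0, 0], [0, 0, 0], [0, 0, 0], [0, 0, 0], [0, 0, 0], [0, 0, 0], [0, 0, 0], [0, 0, 0]]' --rot '[[0, 0, 0], [0, 0, 0], [0, 0, 0], [0, 0, 0], [0, 0, 0], [0, 0, 0], [0, 0, 0], [0, 0, 0]]'

```text
time_s: 4.2
eef_pos: [0.5329, 0.1933, 0.1064]
ee_rot: [[0.999, -0.047, 0.0], [-0.047, -0.999, -0.0], [0.0, 0.0, -1.0]]
contact_force: [0.8, 0.1, 0.6]
gripper_width: 0.151
```

carry_out --grip '[1, 1, 1, 1, 1, 1, 1]' --dp '[[0, 0, -0.7], [0, 0, -2.5], [0, 0, -5], [0, 0, -7.5], [0, 0, -10], [0, 0, -11.5], [0, 0, -11.5]]' --rot '[[0, 0, 0], [0, 0, 0], [0, 0, 0], [0, 0, 0], [0, 0, 0], [0, 0, 0], [0, 0, 0]]'

```text
time_s: 4.9
eef_pos: [0.5341, 0.1935, 0.2241]
ee_rot: [[0.999, -0.047, 0.005], [-0.047, -0.999, 0.001], [0.005, -0.001, -1.0]]
contact_force: [0.4, -0.0, -0.6]
gripper_width: 0.146
```

```bash
python3 -c "
from h import *
c=calibration('wrist');cv2.imwrite('pics/w4.png',camera('wrist'));cv2.imwrite('pics/s4.png',camera('scene'))
go([.464,-.189,.218],-2.75)"
```

```text
t 5.0 pos [0.5324 0.1932 0.2206] F [-0.1352  0.135  -1.2038] w 0.14724135661013887
dp cm [-5.026  38.5015  0.2676]
rot [0.0095 0.0521 0.045 ]
```

View pics/w4.png

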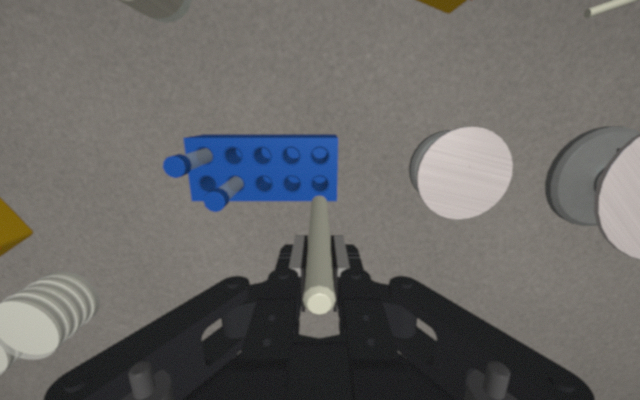

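View pics/s4.png

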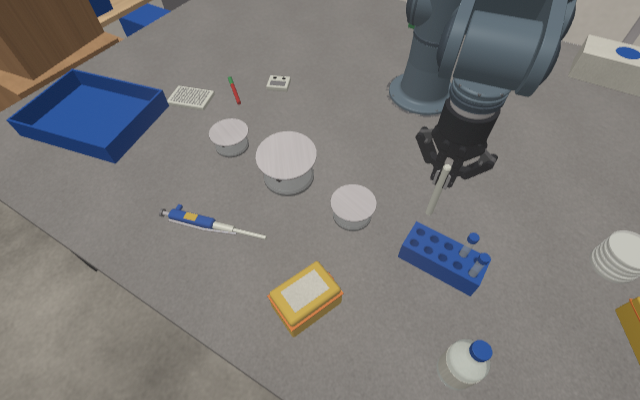

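carry_out --grip '[1, 1, 1, 1, 1, 1, 1, 1, 1, 1]' --dp '[[-0.4, 3, 0], [-1, 7.5, 0], [-1.6, 12.5, 0], [-2.2, 17.5, 0], [-2.9, 22.5, 0], [-3.6, 27.5, 0], [-4.4, 32.5, 0], [-5.2, 36.5, 0], [-5.6, 38.5, 0], [-5.6, 38.5, 0]]' --rot '[[0, 0, 0], [0, 0, 0], [0, 0, 0], [0, 0, 0], [0, 0, 0], [0, 0, 0], [0, 0, 0], [0, 0, 0], [0, 0, 0], [0, 0, 0]]'

```text
time_s: 6.0
eef_pos: [0.4572, -0.1904, 0.2194]
ee_rot: [[0.999, -0.051, -0.003], [-0.051, -0.999, 0.002], [-0.003, -0.002, -1.0]]
contact_force: [0.2, 0.8, -1.3]
gripper_width: 0.147
```

```bash
python3 -c "
from h import *
go([.458,-.188,.200],-2.75)
c=calibration('wrist');im=camera('wrist');cv2.imwrite('pics/w5.png',im)
go([.458,-.188,.200],-2.75)
print(proj(c,disc([.513,-.171,.089,.113,.036],8)))
"
```

```text
t 6.0 pos [ 0.4572 -0.1904  0.2194] F [ 0.1724  0.8376 -1.2599] w 0.1465468464862986
dp cm [ 0.0685 -0.242   1.9435]
rot [-0.0876  0.1634 -0.1995]
t 6.05 pos [ 0.4577 -0.1889  0.2195] F [ 1.2587  0.3884 -0.7694] w 0.14389498818180155
dp cm [ 0.0335 -0.092   1.9532]
rot [-0.121   0.1495 -0.1045]
[[288.8221  47.4266]
 [233.2404  77.2731]
 [216.623  137.4758]
 [244.7284 191.0998]
 [299.5525 210.5805]
 [352.5636 186.278 ]
 [374.5869 128.8028]
 [349.0616  69.6428]]
```

View pics/w5.png

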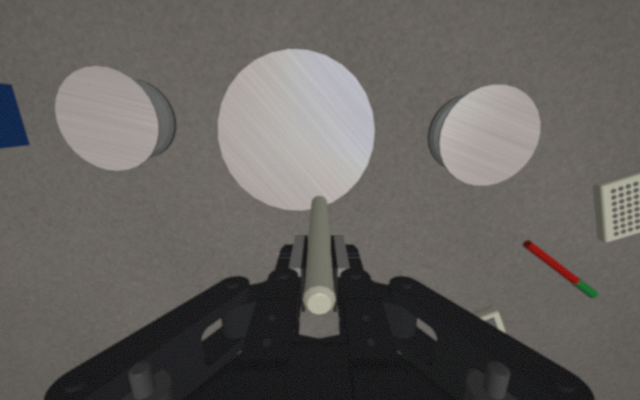

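carry_out --grip '[1, 1, 1, 1, 1, 1]' --dp '[[0, -0.05, 0.5], [0, -0.05, 1.1], [0, -0.05, 1.7], [0, -0.05, 2.1], [0, -0.05, 2.2], [0, -0.05, 2.2]]' --rot '[[0, 0, 0], [0, 0, 0], [0, 0, 0], [0, 0, 0], [0, 0, 0], [0, 0, 0]]'

```text
time_s: 6.65
eef_pos: [0.4587, -0.1879, 0.1991]
ee_rot: [[0.999, -0.047, -0.0], [-0.047, -0.999, 0.0], [-0.0, -0.0, -1.0]]
contact_force: [-0.3, 0.1, -0.2]
gripper_width: 0.145
```

carry_out --grip '[1, 1, 1]' --dp '[[0, 0, 0.05], [0, 0, 0.1], [0, 0, 0.1]]' --rot '[[0, 0, 0], [0, 0, 0], [0, 0, 0]]'

```text
time_s: 6.95
eef_pos: [0.4588, -0.1882, 0.1984]
ee_rot: [[0.999, -0.047, 0.0], [-0.047, -0.999, -0.0], [0.0, 0.0, -1.0]]
contact_force: [0.0, 0.1, 0.4]
gripper_width: 0.15
```

carry_out --grip '[1, 1, 1, 1, 1]' --dp '[[0, 0, 0.1], [0, 0, 0.2], [0, 0, 0.3], [0, 0, 0.4], [0, 0, 0.4]]' --rot '[[0, 0, 0], [0, 0, 0], [0, 0, 0], [0, 0, 0], [0, 0, 0]]'

```text
time_s: 7.45
eef_pos: [0.4586, -0.1881, 0.1941]
ee_rot: [[0.999, -0.047, -0.0], [-0.047, -0.999, 0.0], [-0.0, -0.0, -1.0]]
contact_force: [-0.8, 0.6, -0.6]
gripper_width: 0.146
```

carry_out --grip '[1, 1, 1]' --dp '[[0, 0, 0.05], [0, 0, 0.1], [0, 0, 0.1]]' --rot '[[0, 0, 0], [0, 0, 0], [0, 0, 0]]'

```text
time_s: 7.75
eef_pos: [0.4587, -0.1881, 0.1932]
ee_rot: [[0.999, -0.047, -0.0], [-0.047, -0.999, 0.0], [-0.0, -0.0, -1.0]]
contact_force: [-1.0, -0.4, -0.0]
gripper_width: 0.147
```

carry_out --grip '[1, 1, 1]' --dp '[[0, 0, 0.05], [0, 0, 0.1], [0, 0, 0.1]]' --rot '[[0, 0, 0], [0, 0, 0], [0, 0, 0]]'

```text
time_s: 8.05
eef_pos: [0.4587, -0.1881, 0.1922]
ee_rot: [[0.999, -0.047, -0.0], [-0.047, -0.999, 0.0], [-0.0, -0.0, -1.0]]
contact_force: [-1.0, -0.2, -0.1]
gripper_width: 0.15
```

carry_out --grip '[1, 1, 1]' --dp '[[0, 0, 0.05], [0, 0, 0.1], [0, 0, 0.1]]' --rot '[[0, 0, 0], [0, 0, 0], [0, 0, 0]]'

```text
time_s: 8.35
eef_pos: [0.4587, -0.1881, 0.1912]
ee_rot: [[0.999, -0.047, -0.0], [-0.047, -0.999, 0.0], [-0.0, -0.0, -1.0]]
contact_force: [0.6, 0.7, -0.2]
gripper_width: 0.144
```

carry_out --grip '[1, 1, 1]' --dp '[[0, 0, 0.05], [0, 0, 0.1], [0, 0, 0.1]]' --rot '[[0, 0, 0], [0, 0, 0], [0, 0, 0]]'

```text
time_s: 8.65
eef_pos: [0.4587, -0.1881, 0.1902]
ee_rot: [[0.999, -0.047, -0.0], [-0.047, -0.999, 0.0], [-0.0, -0.0, -1.0]]
contact_force: [-0.5, 0.1, -0.8]
gripper_width: 0.145
```

carry_out --grip '[1, 1, 1]' --dp '[[0, 0, 0.04], [0, 0, 0.08], [0, 0, 0.08]]' --rot '[[0, 0, 0], [0, 0, 0], [0, 0, 0]]'

```text
time_s: 8.95
eef_pos: [0.4587, -0.1882, 0.1895]
ee_rot: [[0.999, -0.047, 0.0], [-0.047, -0.999, -0.0], [0.0, 0.0, -1.0]]
contact_force: [-0.4, -0.3, -0.2]
gripper_width: 0.146
```

carry_out --grip '[1, 1, 1]' --dp '[[0, 0, 0.04], [0, 0, 0.08], [0, 0, 0.08]]' --rot '[[0, 0, 0], [0, 0, 0], [0, 0, 0]]'

```text
time_s: 9.25
eef_pos: [0.4588, -0.1883, 0.189]
ee_rot: [[0.999, -0.047, 0.0], [-0.047, -0.999, -0.0], [0.0, 0.0, -1.0]]
contact_force: [-0.4, 0.5, 1.8]
gripper_width: 0.143
```

carry_out --grip '[1, 1, 1, 1, 1, 1, 1, 1]' --dp '[[0, 0, -0.8], [2, 0.4, -0.8], [5, 0.9, -0.8], [8, 1.5, -0.7], [9.2, 1.7, -0.4], [9.2, 1.7, 0.1], [9.2, 1.7, 0.5], [9.2, 1.7, 0.6]]' --rot '[[0, 0, 0], [0, 0, 0], [0, 0, 0], [0, 0, 0], [0, 0, 0], [0, 0, 0], [0, 0, 0], [0, 0, 0]]'

```text
time_s: 10.05
eef_pos: [0.5492, -0.2093, 0.1825]
ee_rot: [[0.999, -0.047, -0.0], [-0.047, -0.999, 0.0], [-0.0, -0.0, -1.0]]
contact_force: [-0.1, -0.4, 2.6]
gripper_width: 0.151
```

carry_out --grip '[1, 1, 1]' --dp '[[0, 0, 0.05], [0, 0, 0.1], [0, 0, 0.1]]' --rot '[[0, 0, 0], [0, 0, 0], [0, 0, 0]]'

```text
time_s: 10.35
eef_pos: [0.5496, -0.2094, 0.1822]
ee_rot: [[0.999, -0.047, 0.0], [-0.047, -0.999, -0.0], [0.0, 0.0, -1.0]]
contact_force: [-0.6, 0.8, 2.4]
gripper_width: 0.144
```

carry_out --grip '[1, 1, 1]' --dp '[[0, 0, 0.05], [0, 0, 0.1], [0, 0, 0.1]]' --rot '[[0, 0, 0], [0, 0, 0], [0, 0, 0]]'

```text
time_s: 10.65
eef_pos: [0.5501, -0.2096, 0.1814]
ee_rot: [[0.999, -0.047, 0.001], [-0.047, -0.999, -0.0], [0.001, 0.0, -1.0]]
contact_force: [-0.7, -0.2, 4.9]
gripper_width: 0.146
```

carry_out --grip '[1, 1, 1, 1, 1, 1, 1, 1]' --dp '[[0, 0, -0.9], [-0.6, -2, -1.2], [-1.8, -5, -1.2], [-2.9, -8, -1.2], [-3.2, -9, -1], [-3.2, -9, -0.6], [-3.2, -9, -0.4], [-3.2, -9, -0.4]]' --rot '[[0, 0, 0], [0, 0, 0], [0, 0, 0], [0, 0, 0], [0, 0, 0], [0, 0, 0], [0, 0, 0], [0, 0, 0]]'

```text
time_s: 11.45
eef_pos: [0.5222, -0.119, 0.1841]
ee_rot: [[0.999, -0.048, -0.001], [-0.048, -0.999, 0.0], [-0.001, -0.0, -1.0]]
contact_force: [-0.5, 0.0, -1.2]
gripper_width: 0.148
```

carry_out --grip '[1, 1, 1]' --dp '[[0, 0, 0.05], [0, 0, 0.1], [0, 0, 0.1]]' --rot '[[0, 0, 0], [0, 0, 0], [0, 0, 0]]'

```text
time_s: 11.75
eef_pos: [0.5222, -0.1185, 0.1836]
ee_rot: [[0.999, -0.048, -0.0], [-0.048, -0.999, -0.0], [-0.0, 0.0, -1.0]]
contact_force: [-0.4, 0.3, -0.1]
gripper_width: 0.142
```

carry_out --grip '[1, 1, 1]' --dp '[[0, 0, 0.05], [0, 0, 0.1], [0, 0, 0.1]]' --rot '[[0, 0, 0], [0, 0, 0], [0, 0, 0]]'

```text
time_s: 12.05
eef_pos: [0.522, -0.118, 0.1826]
ee_rot: [[0.999, -0.047, -0.0], [-0.047, -0.999, 0.0], [-0.0, -0.0, -1.0]]
contact_force: [0.0, 0.9, -0.4]
gripper_width: 0.145
```

carry_out --grip '[1, 1, 1]' --dp '[[0, 0, 0.05], [0, 0, 0.1], [0, 0, 0.1]]' --rot '[[0, 0, 0], [0, 0, 0], [0, 0, 0]]'

```text
time_s: 12.35
eef_pos: [0.5223, -0.118, 0.182]
ee_rot: [[0.999, -0.047, 0.0], [-0.047, -0.999, 0.0], [0.0, -0.0, -1.0]]
contact_force: [0.3, -0.2, 1.7]
gripper_width: 0.149
```

Feeling gives a tilt of about 0.085 rad with the high side towards 198°, which agrees with the images. I'm going back to the high side to press it.

carry_out --grip '[1, 1, 1, 1, 1, 1, 1, 1]' --dp '[[0, 0, -1], [-1, 1.2, -1.7], [-3, 3.6, -1.7], [-5, 6, -1.6], [-6, 7.3, -1.3], [-6, 7.3, -1], [-6, 7.3, -0.9], [-6, 7.3, -0.9]]' --rot '[[0, 0, 0], [0, 0, 0], [0, 0, 0], [0, 0, 0], [0, 0, 0], [0, 0, 0], [0, 0, 0], [0, 0, 0]]'

```text
time_s: 13.15
eef_pos: [0.4589, -0.1878, 0.1908]
ee_rot: [[0.999, -0.047, 0.0], [-0.047, -0.999, 0.0], [0.0, -0.0, -1.0]]
contact_force: [0.4, -0.3, -1.2]
gripper_width: 0.148
```

carry_out --grip '[1, 1, 1, 1, 1, 1]' --dp '[[0, 0, 0.05], [0, 0, 0.1], [0, 0, 0.15], [0, 0, 0.2], [0, 0, 0.25], [0, 0, 0.25]]' --rot '[[0, 0, 0], [0, 0, 0], [0, 0, 0], [0, 0, 0], [0, 0, 0], [0, 0, 0]]'

```text
time_s: 13.75
eef_pos: [0.459, -0.1882, 0.1886]
ee_rot: [[0.999, -0.047, 0.001], [-0.047, -0.999, -0.0], [0.001, 0.0, -1.0]]
contact_force: [-0.8, 0.4, 2.7]
gripper_width: 0.151
```

carry_out --grip '[1, 1, 1, 1]' --dp '[[0, 0, 0.04], [0, 0, 0.08], [0, 0, 0.1], [0, 0, 0.1]]' --rot '[[0, 0, 0], [0, 0, 0], [0, 0, 0], [0, 0, 0]]'

```text
time_s: 14.15
eef_pos: [0.4589, -0.1884, 0.1878]
ee_rot: [[0.999, -0.047, 0.001], [-0.047, -0.999, -0.001], [0.001, 0.0, -1.0]]
contact_force: [-0.2, 0.9, 5.4]
gripper_width: 0.147
```

carry_out --grip '[1, 1, 1, 1]' --dp '[[0, 0, 0.04], [0, 0, 0.08], [0, 0, 0.1], [0, 0, 0.1]]' --rot '[[0, 0, 0], [0, 0, 0], [0, 0, 0], [0, 0, 0]]'

```text
time_s: 14.55
eef_pos: [0.4588, -0.1885, 0.1869]
ee_rot: [[0.999, -0.047, 0.0], [-0.047, -0.999, -0.001], [0.0, 0.001, -1.0]]
contact_force: [-1.2, 0.4, 5.7]
gripper_width: 0.145
```

carry_out --grip '[1, 1, 1, 1]' --dp '[[0, 0, 0.04], [0, 0, 0.08], [0, 0, 0.1], [0, 0, 0.1]]' --rot '[[0, 0, 0], [0, 0, 0], [0, 0, 0], [0, 0, 0]]'

```text
time_s: 14.95
eef_pos: [0.4587, -0.1886, 0.1859]
ee_rot: [[0.999, -0.047, -0.0], [-0.047, -0.999, -0.001], [-0.0, 0.001, -1.0]]
contact_force: [-2.3, -0.4, 5.9]
gripper_width: 0.146
```

carry_out --grip '[1, 1, 1, 1, 1]' --dp '[[0, 0, 0.04], [0, 0, 0.08], [0, 0, 0.12], [0, 0, 0.15], [0, 0, 0.15]]' --rot '[[0, 0, 0], [0, 0, 0], [0, 0, 0], [0, 0, 0], [0, 0, 0]]'

```text
time_s: 15.45
eef_pos: [0.4585, -0.1887, 0.1844]
ee_rot: [[0.999, -0.047, -0.001], [-0.047, -0.999, -0.001], [-0.001, 0.001, -1.0]]
contact_force: [-2.7, 0.2, 6.0]
gripper_width: 0.147
```

carry_out --grip '[1, 1, 1, 1]' --dp '[[0, 0, 0.04], [0, 0, 0.08], [0, 0, 0.1], [0, 0, 0.1]]' --rot '[[0, 0, 0], [0, 0, 0], [0, 0, 0], [0, 0, 0]]'

```text
time_s: 15.85
eef_pos: [0.4583, -0.1888, 0.1834]
ee_rot: [[0.999, -0.047, -0.001], [-0.047, -0.999, -0.002], [-0.001, 0.002, -1.0]]
contact_force: [-3.6, -0.4, 6.4]
gripper_width: 0.147
```

carry_out --grip '[1, 1, 1, 1, 1]' --dp '[[0, 0, -0.2], [0, 0, -0.4], [0, 0, -0.4], [0, 0, -0.35], [0, 0, -0.3]]' --rot '[[0, 0, 0], [0, 0, 0], [0, 0, 0], [0, 0, 0], [0, 0, 0]]'

```text
time_s: 16.35
eef_pos: [0.4586, -0.188, 0.1853]
ee_rot: [[0.999, -0.047, -0.0], [-0.047, -0.999, 0.0], [-0.0, -0.0, -1.0]]
contact_force: [-0.8, 0.5, -0.8]
gripper_width: 0.145
```

carry_out --grip '[1, 1, 1]' --dp '[[0, 0, 0.05], [0, 0, 0.08], [0, 0, 0.08]]' --rot '[[0, 0, 0], [0, 0, 0], [0, 0, 0]]'

```text
time_s: 16.65
eef_pos: [0.4587, -0.1881, 0.1848]
ee_rot: [[0.999, -0.047, -0.0], [-0.047, -0.999, 0.0], [-0.0, -0.0, -1.0]]
contact_force: [-0.4, -0.6, 0.2]
gripper_width: 0.153
```

carry_out --grip '[1, 1, 1]' --dp '[[0, 0, 0.05], [0, 0, 0.08], [0, 0, 0.08]]' --rot '[[0, 0, 0], [0, 0, 0], [0, 0, 0]]'

```text
time_s: 16.95
eef_pos: [0.4588, -0.1882, 0.1844]
ee_rot: [[0.999, -0.047, 0.0], [-0.047, -0.999, -0.0], [0.0, 0.0, -1.0]]
contact_force: [-1.0, 0.7, 0.6]
gripper_width: 0.147
```

carry_out --grip '[1, 1, 1, 1, 1, 1, 1, 1]' --dp '[[0, 0, -0.7], [2, 0.4, -1], [5, 0.9, -1], [8, 1.5, -0.8], [9.1, 1.7, -0.5], [9.1, 1.7, -0.3], [9.1, 1.7, -0.2], [9.1, 1.7, -0.2]]' --rot '[[0, 0, 0], [0, 0, 0], [0, 0, 0], [0, 0, 0], [0, 0, 0], [0, 0, 0], [0, 0, 0], [0, 0, 0]]'

```text
time_s: 17.75
eef_pos: [0.5477, -0.209, 0.1857]
ee_rot: [[0.999, -0.047, -0.001], [-0.047, -0.999, 0.001], [-0.001, -0.001, -1.0]]
contact_force: [-1.0, -0.1, -0.5]
gripper_width: 0.144
```

carry_out --grip '[1, 1, 1]' --dp '[[0, 0, 0.05], [0, 0, 0.1], [0, 0, 0.1]]' --rot '[[0, 0, 0], [0, 0, 0], [0, 0, 0]]'

```text
time_s: 18.05
eef_pos: [0.5485, -0.2094, 0.1852]
ee_rot: [[0.999, -0.047, 0.0], [-0.047, -0.999, -0.0], [0.0, 0.0, -1.0]]
contact_force: [-0.2, -0.2, -0.5]
gripper_width: 0.149
```

carry_out --grip '[1, 1, 1]' --dp '[[0, 0, 0.05], [0, 0, 0.1], [0, 0, 0.1]]' --rot '[[0, 0, 0], [0, 0, 0], [0, 0, 0]]'

```text
time_s: 18.35
eef_pos: [0.5487, -0.2094, 0.184]
ee_rot: [[0.999, -0.047, -0.0], [-0.047, -0.999, 0.0], [-0.0, -0.0, -1.0]]
contact_force: [1.3, 0.8, -0.4]
gripper_width: 0.147
```

carry_out --grip '[1, 1, 1]' --dp '[[0, 0, 0.04], [0, 0, 0.08], [0, 0, 0.08]]' --rot '[[0, 0, 0], [0, 0, 0], [0, 0, 0]]'

```text
time_s: 18.65
eef_pos: [0.5489, -0.2095, 0.1835]
ee_rot: [[0.999, -0.047, 0.0], [-0.047, -0.999, -0.0], [0.0, 0.0, -1.0]]
contact_force: [0.4, -0.3, 0.8]
gripper_width: 0.147
```

carry_out --grip '[1, 1, 1]' --dp '[[0, 0, 0.04], [0, 0, 0.05], [0, 0, 0.05]]' --rot '[[0, 0, 0], [0, 0, 0], [0, 0, 0]]'

```text
time_s: 18.95
eef_pos: [0.549, -0.2096, 0.1832]
ee_rot: [[0.999, -0.047, 0.001], [-0.047, -0.999, -0.0], [0.001, 0.0, -1.0]]
contact_force: [-0.5, 0.4, 2.5]
gripper_width: 0.148
```

carry_out --grip '[1, 1, 1, 1, 1, 1, 1, 1]' --dp '[[0, 0, -0.9], [-0.6, -2, -1.2], [-1.8, -5, -1.2], [-2.9, -8, -1.2], [-3.1, -9, -1], [-3.1, -9, -0.8], [-3.1, -9, -0.6], [-3.1, -9, -0.6]]' --rot '[[0, 0, 0], [0, 0, 0], [0, 0, 0], [0, 0, 0], [0, 0, 0], [0, 0, 0], [0, 0, 0], [0, 0, 0]]'

```text
time_s: 19.75
eef_pos: [0.5222, -0.119, 0.1885]
ee_rot: [[0.999, -0.048, -0.0], [-0.048, -0.999, -0.0], [-0.0, 0.0, -1.0]]
contact_force: [-0.6, -0.9, -0.2]
gripper_width: 0.149
```

carry_out --grip '[1, 1, 1]' --dp '[[0, 0, 0.05], [0, 0, 0.1], [0, 0, 0.1]]' --rot '[[0, 0, 0], [0, 0, 0], [0, 0, 0]]'

```text
time_s: 20.05
eef_pos: [0.5221, -0.1184, 0.1877]
ee_rot: [[0.999, -0.048, -0.0], [-0.048, -0.999, 0.0], [-0.0, -0.0, -1.0]]
contact_force: [0.4, 0.6, -0.1]
gripper_width: 0.151
```

carry_out --grip '[1, 1, 1]' --dp '[[0, 0, 0.05], [0, 0, 0.1], [0, 0, 0.1]]' --rot '[[0, 0, 0], [0, 0, 0], [0, 0, 0]]'

```text
time_s: 20.35
eef_pos: [0.522, -0.118, 0.1867]
ee_rot: [[0.999, -0.047, -0.0], [-0.047, -0.999, 0.0], [-0.0, -0.0, -1.0]]
contact_force: [0.1, -0.5, -0.9]
gripper_width: 0.147
```

carry_out --grip '[1, 1, 1]' --dp '[[0, 0, 0.05], [0, 0, 0.1], [0, 0, 0.1]]' --rot '[[0, 0, 0], [0, 0, 0], [0, 0, 0]]'

```text
time_s: 20.65
eef_pos: [0.522, -0.118, 0.1857]
ee_rot: [[0.999, -0.047, -0.0], [-0.047, -0.999, 0.0], [-0.0, -0.0, -1.0]]
contact_force: [-0.0, 0.1, 0.4]
gripper_width: 0.146
```

carry_out --grip '[1, 1, 1]' --dp '[[0, 0, 0.04], [0, 0, 0.08], [0, 0, 0.08]]' --rot '[[0, 0, 0], [0, 0, 0], [0, 0, 0]]'

```text
time_s: 20.95
eef_pos: [0.522, -0.1181, 0.1849]
ee_rot: [[0.999, -0.047, -0.0], [-0.047, -0.999, -0.0], [-0.0, 0.0, -1.0]]
contact_force: [0.2, 0.2, -0.2]
gripper_width: 0.149
```

carry_out --grip '[1, 1, 1]' --dp '[[0, 0, 0.04], [0, 0, 0.05], [0, 0, 0.05]]' --rot '[[0, 0, 0], [0, 0, 0], [0, 0, 0]]'

```text
time_s: 21.25
eef_pos: [0.5222, -0.118, 0.1847]
ee_rot: [[0.999, -0.047, 0.0], [-0.047, -0.999, 0.0], [0.0, -0.0, -1.0]]
contact_force: [0.4, 0.3, 1.5]
gripper_width: 0.146
```

carry_out --grip '[1, 1, 1, 1, 1]' --dp '[[0, 0, -0.5], [-1.5, 0.2, -0.7], [-3.1, 0.3, -0.6], [-3.1, 0.3, -0.2], [-3.1, 0.3, -0.1]]' --rot '[[0, 0, 0], [0, 0, 0], [0, 0, 0], [0, 0, 0], [0, 0, 0]]'

```text
time_s: 21.75
eef_pos: [0.491, -0.1196, 0.1852]
ee_rot: [[0.999, -0.047, 0.0], [-0.047, -0.999, 0.0], [0.0, -0.0, -1.0]]
contact_force: [0.3, -0.4, -0.4]
gripper_width: 0.144
```

carry_out --grip '[1, 1, 1]' --dp '[[0, 0, 0.04], [0, 0, 0.08], [0, 0, 0.08]]' --rot '[[0, 0, 0], [0, 0, 0], [0, 0, 0]]'

```text
time_s: 22.05
eef_pos: [0.4913, -0.1196, 0.1849]
ee_rot: [[0.999, -0.047, -0.0], [-0.047, -0.999, 0.0], [-0.0, -0.0, -1.0]]
contact_force: [-0.6, 1.6, 1.2]
gripper_width: 0.145
```

carry_out --grip '[1, 1, 1]' --dp '[[0, 0, 0.04], [0, 0, 0.08], [0, 0, 0.08]]' --rot '[[0, 0, 0], [0, 0, 0], [0, 0, 0]]'

```text
time_s: 22.35
eef_pos: [0.4913, -0.1196, 0.1843]
ee_rot: [[0.999, -0.047, 0.001], [-0.047, -0.999, 0.0], [0.001, -0.0, -1.0]]
contact_force: [-0.9, 2.3, 2.7]
gripper_width: 0.145
```

carry_out --grip '[1, 1, 1, 1]' --dp '[[0, 0, 0.04], [0, 0, 0.08], [0, 0, 0.08], [0, 0, 0.08]]' --rot '[[0, 0, 0], [0, 0, 0], [0, 0, 0], [0, 0, 0]]'

```text
time_s: 22.75
eef_pos: [0.4913, -0.1196, 0.1838]
ee_rot: [[0.999, -0.047, 0.001], [-0.047, -0.999, 0.0], [0.001, -0.0, -1.0]]
contact_force: [-0.5, 1.3, 5.0]
gripper_width: 0.145
```

carry_out --grip '[1, 1, 1]' --dp '[[0, 0, 0.03], [0, 0, 0.05], [0, 0, 0.05]]' --rot '[[0, 0, 0], [0, 0, 0], [0, 0, 0]]'

```text
time_s: 23.05
eef_pos: [0.4913, -0.1195, 0.1834]
ee_rot: [[0.999, -0.047, 0.001], [-0.047, -0.999, 0.0], [0.001, -0.0, -1.0]]
contact_force: [-2.0, 2.0, 6.3]
gripper_width: 0.15
```

carry_out --grip '[1, 1, 1, 1]' --dp '[[0, 0, 0.03], [0, 0, 0.06], [0, 0, 0.07], [0, 0, 0.07]]' --rot '[[0, 0, 0], [0, 0, 0], [0, 0, 0], [0, 0, 0]]'

```text
time_s: 23.45
eef_pos: [0.4912, -0.1194, 0.1826]
ee_rot: [[0.999, -0.047, 0.001], [-0.047, -0.999, 0.001], [0.001, -0.001, -1.0]]
contact_force: [-2.0, 2.4, 5.8]
gripper_width: 0.145
```

carry_out --grip '[1, 1, 1, 1]' --dp '[[0, 0, -0.3], [0, 0, -0.4], [0, 0, -0.35], [0, 0, -0.3]]' --rot '[[0, 0, 0], [0, 0, 0], [0, 0, 0], [0, 0, 0]]'

```text
time_s: 23.85
eef_pos: [0.4907, -0.1196, 0.1843]
ee_rot: [[0.999, -0.047, -0.001], [-0.047, -0.999, 0.0], [-0.001, -0.0, -1.0]]
contact_force: [0.5, -0.7, -1.1]
gripper_width: 0.152
```

carry_out --grip '[1, 1, 1]' --dp '[[0, 0, 0.03], [0, 0, 0.05], [0, 0, 0.05]]' --rot '[[0, 0, 0], [0, 0, 0], [0, 0, 0]]'

```text
time_s: 24.15
eef_pos: [0.4909, -0.1196, 0.1842]
ee_rot: [[0.999, -0.047, -0.0], [-0.047, -0.999, 0.0], [-0.0, -0.0, -1.0]]
contact_force: [-0.7, 0.8, 0.1]
gripper_width: 0.146
```

carry_out --grip '[1, 1, 1]' --dp '[[0, 0, 0.03], [0, 0, 0.05], [0, 0, 0.05]]' --rot '[[0, 0, 0], [0, 0, 0], [0, 0, 0]]'

```text
time_s: 24.45
eef_pos: [0.491, -0.1196, 0.184]
ee_rot: [[0.999, -0.047, 0.0], [-0.047, -0.999, -0.0], [0.0, 0.0, -1.0]]
contact_force: [-0.5, -0.4, 0.4]
gripper_width: 0.149
```

carry_out --grip '[1, 1, 1, 1, 1, 1, 1, 1]' --dp '[[0, 0, -0.7], [1.4, 2, -1], [3.5, 5, -1], [5.6, 7.8, -0.8], [6.2, 8.7, -0.5], [6.2, 8.7, -0.3], [6.2, 8.7, -0.2], [6.2, 8.7, -0.2]]' --rot '[[0, 0, 0], [0, 0, 0], [0, 0, 0], [0, 0, 0], [0, 0, 0], [0, 0, 0], [0, 0, 0], [0, 0, 0]]'

```text
time_s: 25.25
eef_pos: [0.5481, -0.2082, 0.1856]
ee_rot: [[0.999, -0.046, -0.001], [-0.046, -0.999, 0.001], [-0.001, -0.001, -1.0]]
contact_force: [0.4, 0.1, 0.1]
gripper_width: 0.15
```

carry_out --grip '[1, 1, 1]' --dp '[[0, 0, 0.04], [0, 0, 0.08], [0, 0, 0.08]]' --rot '[[0, 0, 0], [0, 0, 0], [0, 0, 0]]'

```text
time_s: 25.55
eef_pos: [0.5487, -0.209, 0.1852]
ee_rot: [[0.999, -0.047, 0.0], [-0.047, -0.999, -0.0], [0.0, 0.0, -1.0]]
contact_force: [-0.6, 1.1, -0.4]
gripper_width: 0.146
```

carry_out --grip '[1, 1, 1]' --dp '[[0, 0, 0.04], [0, 0, 0.05], [0, 0, 0.05]]' --rot '[[0, 0, 0], [0, 0, 0], [0, 0, 0]]'

```text
time_s: 25.85
eef_pos: [0.5488, -0.2094, 0.1847]
ee_rot: [[0.999, -0.047, 0.0], [-0.047, -0.999, 0.0], [0.0, -0.0, -1.0]]
contact_force: [0.4, -0.0, 0.0]
gripper_width: 0.149
```

carry_out --grip '[1, 1, 1]' --dp '[[0, 0, 0.04], [0, 0, 0.05], [0, 0, 0.05]]' --rot '[[0, 0, 0], [0, 0, 0], [0, 0, 0]]'

```text
time_s: 26.15
eef_pos: [0.549, -0.2095, 0.1844]
ee_rot: [[0.999, -0.047, 0.0], [-0.047, -0.999, -0.0], [0.0, 0.0, -1.0]]
contact_force: [-0.5, 0.8, 0.5]
gripper_width: 0.147
```

carry_out --grip '[1, 1, 1]' --dp '[[0, 0, 0.04], [0, 0, 0.05], [0, 0, 0.05]]' --rot '[[0, 0, 0], [0, 0, 0], [0, 0, 0]]'

```text
time_s: 26.45
eef_pos: [0.549, -0.2095, 0.184]
ee_rot: [[0.999, -0.047, 0.001], [-0.047, -0.999, -0.0], [0.001, 0.0, -1.0]]
contact_force: [-0.4, 0.6, 2.9]
gripper_width: 0.144
```

carry_out --grip '[1, 1, 1, 1, 1, 1, 1, 1]' --dp '[[0, 0, -0.7], [-2, -0.4, -1], [-5, -0.9, -1], [-8, -1.5, -0.8], [-9.1, -1.7, -0.5], [-9.1, -1.7, -0.3], [-9.1, -1.7, -0.25], [-9.1, -1.7, -0.25]]' --rot '[[0, 0, 0], [0, 0, 0], [0, 0, 0], [0, 0, 0], [0, 0, 0], [0, 0, 0], [0, 0, 0], [0, 0, 0]]'

```text
time_s: 27.25
eef_pos: [0.4596, -0.1885, 0.1863]
ee_rot: [[0.999, -0.047, 0.0], [-0.047, -0.999, -0.0], [0.0, 0.0, -1.0]]
contact_force: [0.1, 0.4, -0.3]
gripper_width: 0.141
```

carry_out --grip '[1, 1, 1]' --dp '[[0, 0, 0.04], [0, 0, 0.08], [0, 0, 0.08]]' --rot '[[0, 0, 0], [0, 0, 0], [0, 0, 0]]'

```text
time_s: 27.55
eef_pos: [0.459, -0.1882, 0.1852]
ee_rot: [[0.999, -0.047, -0.0], [-0.047, -0.999, 0.0], [-0.0, -0.0, -1.0]]
contact_force: [0.4, -0.5, -1.3]
gripper_width: 0.145
```

carry_out --grip '[1, 1, 1]' --dp '[[0, 0, 0.04], [0, 0, 0.05], [0, 0, 0.05]]' --rot '[[0, 0, 0], [0, 0, 0], [0, 0, 0]]'

```text
time_s: 27.85
eef_pos: [0.4587, -0.1882, 0.1848]
ee_rot: [[0.999, -0.047, 0.0], [-0.047, -0.999, -0.0], [0.0, 0.0, -1.0]]
contact_force: [-0.0, 0.1, -0.4]
gripper_width: 0.143
```

carry_out --grip '[1, 1, 1]' --dp '[[0, 0, 0.04], [0, 0, 0.05], [0, 0, 0.05]]' --rot '[[0, 0, 0], [0, 0, 0], [0, 0, 0]]'

```text
time_s: 28.15
eef_pos: [0.4587, -0.1882, 0.1844]
ee_rot: [[0.999, -0.047, 0.0], [-0.047, -0.999, -0.0], [0.0, 0.0, -1.0]]
contact_force: [-0.5, -0.0, 0.3]
gripper_width: 0.15
```

carry_out --grip '[1, 1, 1]' --dp '[[0, 0, 0.04], [0, 0, 0.05], [0, 0, 0.05]]' --rot '[[0, 0, 0], [0, 0, 0], [0, 0, 0]]'

```text
time_s: 28.45
eef_pos: [0.4588, -0.1883, 0.1841]
ee_rot: [[0.999, -0.047, 0.0], [-0.047, -0.999, -0.0], [0.0, 0.0, -1.0]]
contact_force: [0.0, -1.0, 1.9]
gripper_width: 0.145
```

Three-point feel now gives about 0.006 rad of tilt. I'll raise the rod, move it to above the rack, and check the plate by camera.

carry_out --grip '[1, 1, 1, 1, 1, 1, 1, 1, 1, 1]' --dp '[[0, 0, -1.5], [0, 0, -3.6], [0.5, -3, -3.6], [1.1, -7.5, -3.6], [1.8, -12.5, -3.6], [2.5, -17.5, -3.6], [3.3, -22.5, -3.6], [4, -27.5, -3.6], [4.7, -32.5, -3.6], [5.2, -36, -3.6]]' --rot '[[0, 0, 0], [0, 0, 0], [0, 0, 0], [0, 0, 0], [0, 0, 0], [0, 0, 0], [0, 0, 0], [0, 0, 0], [0, 0, 0], [0, 0, 0]]'

```text
time_s: 29.45
eef_pos: [0.5274, 0.1719, 0.2195]
ee_rot: [[0.999, -0.045, -0.0], [-0.045, -0.999, 0.0], [-0.0, -0.0, -1.0]]
contact_force: [0.2, -0.2, 0.2]
gripper_width: 0.145
```

Run:
```python
from h import *
cv2.imwrite("pics/top6.png",camera("top"));cv2.imwrite("pics/scene6.png",camera("scene"))
C={n:calibration(n) for n in("top","scene")}
for k in "06":
    try:
        E={n:ell(rim(n,cv2.imread(f"pics/{n}{k}.png"),sd)) for n,sd in(("top",(384,238)),("scene",(287,155)))}
    except Exception as e: print(k,e);continue
    print(E)
    f=least_squares(lambda p:np.concatenate([edist(proj(C[n],disc(p)),E[n]) for n in E]),[.51,-.17,.08,0,0],x_scale=[.01,.01,.01,.1,.1])
    print(k,f.x,abs(f.fun).max())
    f=least_squares(lambda p:edist(proj(C["scene"],disc(p)),E["scene"]),[.51,-.17,.08,0,0],x_scale=[.01,.01,.01,.1,.1]);print("scene",f.x)
go([.5329,.1933,.22],-2.7)
```

```text
{'top': ((383.59600830078125, 237.64784240722656), (59.13872528076172, 61.68815612792969), 120.8785171508789), 'scene': ((285.49310302734375, 154.57284545898438), (48.62187957763672, 62.085243225097656), 81.40528106689453)}
0 [ 0.513  -0.171   0.0899  0.1137  0.0351] 0.5393788750328817
scene [ 0.5164 -0.1672  0.095   0.096   0.0318]
{'top': ((383.7956237792969, 238.23545837402344), (59.92732238769531, 61.77632141113281), 129.73963928222656), 'scene': ((285.7080078125, 153.97422790527344), (45.87327194213867, 62.34022903442383), 84.1778335571289)}
6 [ 0.5111 -0.1714  0.0903  0.0404  0.0197] 0.6870076998815646
scene [ 0.5166 -0.166   0.0981  0.0221  0.0118]
t 29.55 pos [0.5275 0.1729 0.2194] F [-0.0664 -0.7195  0.1176] w 0.1474696739618054
dp cm [ 0.4561 -2.0615 -0.0561]
rot [-0.0609  0.0171  0.305 ]
```

View pics/top6.png

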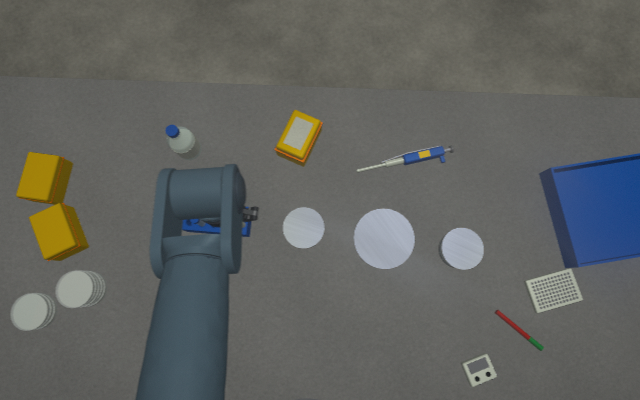

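View pics/scene6.png

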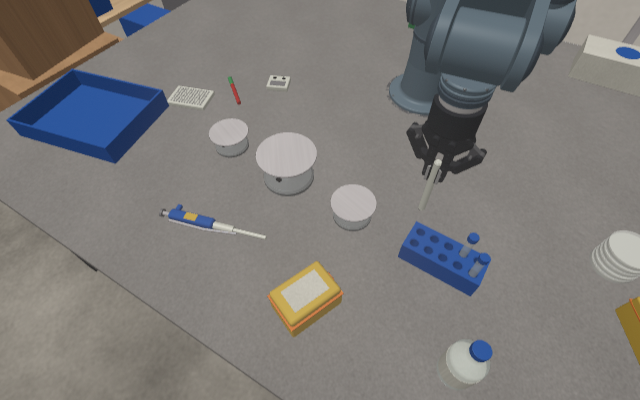

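Run:
```python
from h import *
C={n:calibration(n) for n in("top","scene")}
for k in "06":
  E={n:ell(rim(n,cv2.imread(f"pics/{n}{k}.png"),sd)) for n,sd in(("top",(384,238)),("scene",(287,155)))}
  for th in(0,.006):
    def sil(n,p):
        n_=np.array([p[3],p[4],1]);n_/=np.linalg.norm(n_)
        q=np.vstack([proj(C[n],disc(p)),proj(C[n],disc(p)-th*n_)]).astype(np.float32)
        return cv2.convexHull(q)[:,0]
    def res(p):
        r=[]
        for n in E:
            e=cv2.fitEllipseDirect(cv2.convexHull(sil(n,p[:5]))) 
            t=cv2.ellipse2Poly if 0 else None
            s=p[5:7] if n=="scene" else np.zeros(2)
            (cx,cy),(w,h),a=e;a=np.radians(a);u=np.linspace(0,2*np.pi,60,endpoint=False)
            X,Y=w/2*np.cos(u),h/2*np.sin(u)
            q=np.c_[cx+X*np.cos(a)-Y*np.sin(a),cy+X*np.sin(a)+Y*np.cos(a)]+s
            r.append(edist(q,E[n]))
        return np.concatenate(r+[p[5:7]])
    f=least_squares(res,[.51,-.17,.085,0.02,0.01,0,0],x_scale=[.01,.01,.01,.1,.1,1,1],diff_step=1e-3)
    print(k,th,f.x,abs(f.fun).max())
for n,b in(("top",(345,200,425,280)),("scene",(245,125,330,200))):
    im=cv2.imread(f"pics/{n}6.png")[b[1]:b[3],b[0]:b[2]]
    cv2.imwrite(f"pics/{n}6z.png",cv2.resize(im,None,fx=7,fy=7,interpolation=cv2.INTER_CUBIC))
```

```text
0 0 [ 0.5123 -0.17    0.0883  0.0197  0.0101 -0.     -0.    ] 2.2294755828387487
0 0.006 [ 0.5136 -0.1722  0.088   0.0854  0.0054  0.577  -1.2603] 1.260335010435378
6 0 [ 0.5101 -0.1719  0.0877  0.0192  0.0099 -0.      0.    ] 0.8929033355378634
6 0.006 [ 0.5115 -0.1725  0.0897  0.0068 -0.0087  0.5683 -0.9025] 0.9024655365402084
```

View pics/scene6z.png

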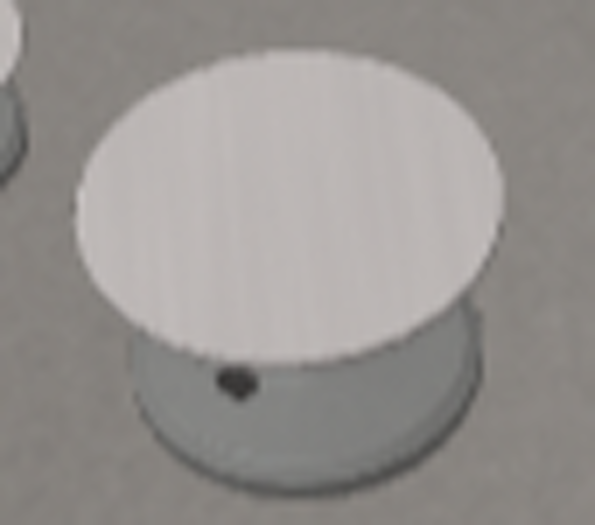

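The thin dark rim confirms that the near edge of the plate had biased my plain ellipse fit. With the plate's thickness in the model, the camera gives 0.011 rad and the feel gives 0.006 rad, so the plate is level. Next I return the rod.

carry_out --grip '[1, 1, 1, 1]' --dp '[[0.3, -1.4, 0], [0.45, -2, 0], [0.45, -2, 0], [0.45, -2, 0]]' --rot '[[0, 0, 0.2], [0, 0, 0.2], [0, 0, 0.2], [0, 0, 0.2]]'

```text
time_s: 29.95
eef_pos: [0.5331, 0.1881, 0.2198]
ee_rot: [[0.999, -0.052, -0.0], [-0.052, -0.999, -0.0], [-0.0, 0.0, -1.0]]
contact_force: [-0.4, -0.1, -0.5]
gripper_width: 0.148
```

Run:
```python
from h import *
cs=calibration("scene");cw=calibration("wrist")
im=camera("scene");w=camera("wrist")
go([.5329,.1933,.115],-2.7)
p=np.array(state()["eef_pos"])
for n,c in(("scene",cs),("wrist",cw)): print(n,"tip,top,hole",proj(c,[p-[0,0,.0964],p+[0,0,.0436],[.5316,.1925,.055]]))
cv2.imwrite("pics/s7.png",cv2.resize(im[130:290,380:500],None,fx=4,fy=4,interpolation=cv2.INTER_CUBIC))
cv2.imwrite("pics/w7.png",cv2.resize(w[110:320,220:420],None,fx=3,fy=3,interpolation=cv2.INTER_CUBIC))
```

```text
t 30.05 pos [0.5331 0.188  0.2198] F [-0.304   0.0036  0.5544] w 0.14716973521884702
dp cm [-0.0472 -0.5263 10.4819]
rot [ 0.0064  0.001  -0.2678]
scene tip,top,hole [[424.5865 213.3627]
 [443.1448 166.7621]
 [419.6506 231.6625]]
wrist tip,top,hole [[317.8807 199.6295]
 [317.0558 300.7483]
 [314.1094 182.9501]]
```

View pics/s7.png

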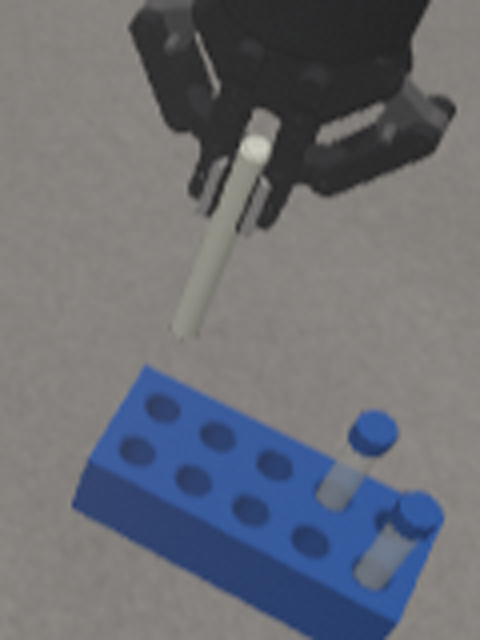

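View pics/w7.png

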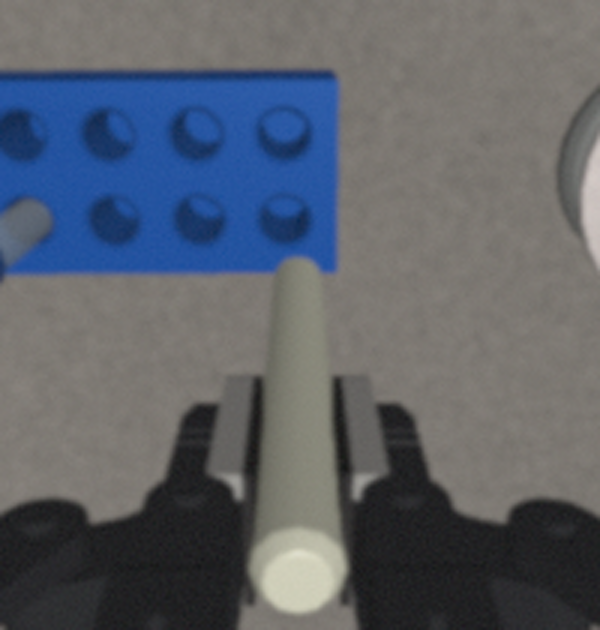

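carry_out --grip '[1, 1, 1, 1, 1, 1, 1]' --dp '[[-0.1, -0.5, 0], [-0.1, -0.5, 1], [-0.1, -0.5, 3], [-0.1, -0.5, 4.5], [-0.1, -0.5, 5.5], [-0.1, -0.5, 6], [-0.1, -0.5, 6]]' --rot '[[0, 0, -0.3], [0, 0, -0.3], [0, 0, -0.3], [0, 0, -0.3], [0, 0, -0.3], [0, 0, -0.3], [0, 0, -0.3]]'

```text
time_s: 30.75
eef_pos: [0.5319, 0.1937, 0.1589]
ee_rot: [[0.999, -0.045, -0.001], [-0.045, -0.999, -0.0], [-0.001, 0.0, -1.0]]
contact_force: [0.4, 0.9, -0.9]
gripper_width: 0.147
```

Run:
```python
from h import *
cw=calibration("wrist");cs=calibration("scene")
w=camera("wrist");im=camera("scene")
go([.5323,.193,.1069],-2.7)
cv2.imwrite("pics/s8.png",cv2.resize(im[170:290,390:490],None,fx=5,fy=5,interpolation=cv2.INTER_CUBIC))
cv2.imwrite("pics/w8.png",cv2.resize(w[140:320,220:420],None,fx=3,fy=3,interpolation=cv2.INTER_CUBIC))
```

```text
t 30.85 pos [0.5328 0.1939 0.1604] F [0.3836 0.4679 0.4124] w 0.14823764374223822
dp cm [-0.0483  0.0913  5.3469]
rot [-0.0117 -0.0591  0.0972]
```

View pics/s8.png

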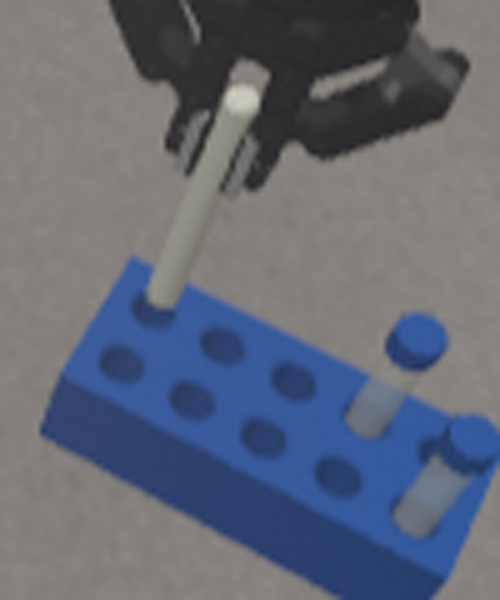

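View pics/w8.png

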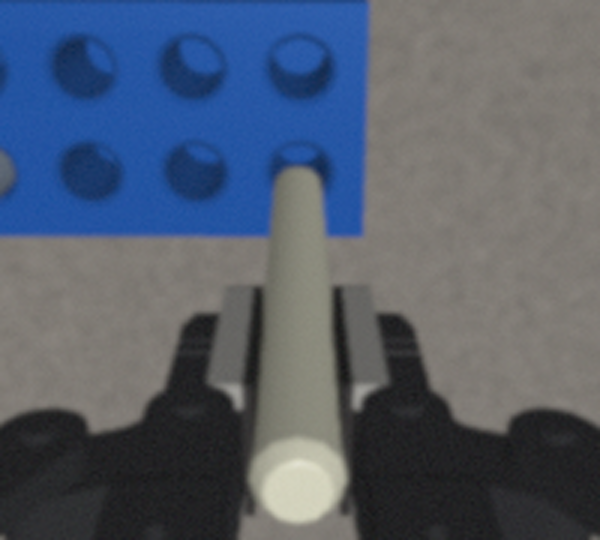

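carry_out --grip '[1, 1, 1, 1, 1, 1]' --dp '[[0, 0.05, 0.5], [0, 0.05, 1], [0, 0.05, 1.4], [0, 0.05, 1.7], [0, 0.05, 1.8], [0, 0.05, 1.8]]' --rot '[[0, 0, 0.1], [0, 0, 0.1], [0, 0, 0.1], [0, 0, 0.1], [0, 0, 0.1], [0, 0, 0.1]]'

```text
time_s: 31.45
eef_pos: [0.5322, 0.1933, 0.1416]
ee_rot: [[0.999, -0.047, -0.0], [-0.047, -0.999, -0.0], [-0.0, 0.0, -1.0]]
contact_force: [0.0, 0.3, -0.5]
gripper_width: 0.15
```

carry_out --grip '[1, 1, 1, 1, 1, 1]' --dp '[[0, 0, 0.6], [0, 0, 1.3], [0, 0, 2], [0, 0, 2.6], [0, 0, 3], [0, 0, 3]]' --rot '[[0, 0, 0], [0, 0, 0], [0, 0, 0], [0, 0, 0], [0, 0, 0], [0, 0, 0]]'

```text
time_s: 32.05
eef_pos: [0.5317, 0.1932, 0.1108]
ee_rot: [[0.999, -0.047, -0.002], [-0.047, -0.999, -0.0], [-0.002, 0.0, -1.0]]
contact_force: [-0.3, 0.7, 0.1]
gripper_width: 0.149
```

Free entry with no side force. I'll lower the rest of the way and release.

carry_out --grip '[1, 1, 1]' --dp '[[0, 0, 0.2], [0, 0, 0.35], [0, 0, 0.35]]' --rot '[[0, 0, 0], [0, 0, 0], [0, 0, 0]]'

```text
time_s: 32.35
eef_pos: [0.5323, 0.1933, 0.1083]
ee_rot: [[0.999, -0.047, 0.0], [-0.047, -0.999, -0.0], [0.0, -0.0, -1.0]]
contact_force: [-0.1, 0.1, -0.4]
gripper_width: 0.148
```

carry_out --grip '[0.5, 0, -0.5, -1, -1, -1, -1, -1]' --dp '[[0, 0, 0], [0, 0, 0], [0, 0, 0], [0, 0, 0], [0, 0, 0], [0, 0, 0], [0, 0, 0], [0, 0, 0]]' --rot '[[0, 0, 0], [0, 0, 0], [0, 0, 0], [0, 0, 0], [0, 0, 0], [0, 0, 0], [0, 0, 0], [0, 0, 0]]'

```text
time_s: 33.15
eef_pos: [0.5323, 0.1933, 0.1083]
ee_rot: [[0.999, -0.047, -0.0], [-0.047, -0.999, 0.0], [-0.0, -0.0, -1.0]]
contact_force: [-0.0, -0.1, 0.2]
gripper_width: 0.998
```

Run:
```python
from h import *
cv2.imwrite("pics/w9.png",camera("wrist"))
go([.5323,.193,.1069],-2.7)
```

```text
t 33.2 pos [0.5323 0.1933 0.1083] F [ 0.2842 -1.011  -0.3938] w 0.9976228283887947
dp cm [0.0021 0.0328 0.1397]
rot [-0.0023 -0.0016 -0.0037]
```

View pics/w9.png

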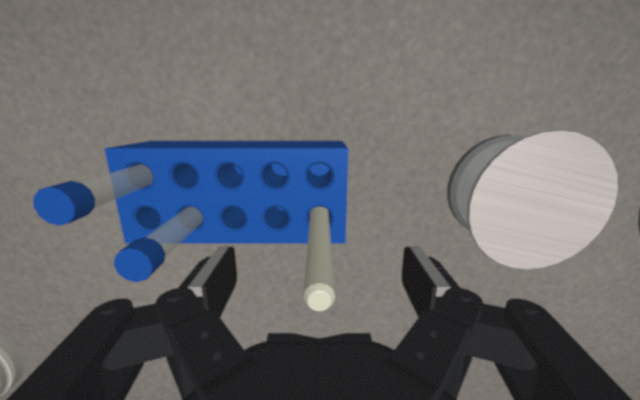

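The rod stands free in its hole, with its top at (319,298). I'm backing straight up.

carry_out --grip '[-1, -1, -1, -1, -1, -1, -1]' --dp '[[0, 0, -1.5], [0, 0, -4], [0, 0, -7], [0, 0, -10], [0, 0, -12.5], [0, 0, -13.5], [0, 0, -13.5]]' --rot '[[0, 0, 0], [0, 0, 0], [0, 0, 0], [0, 0, 0], [0, 0, 0], [0, 0, 0], [0, 0, 0]]'

```text
time_s: 33.9
eef_pos: [0.5332, 0.1935, 0.2457]
ee_rot: [[0.999, -0.047, 0.004], [-0.047, -0.999, 0.001], [0.004, -0.001, -1.0]]
contact_force: [-0.8, -0.2, 0.7]
gripper_width: 1.004
```

Run:
```python
from h import *
im=camera("scene");cv2.imwrite("pics/s10.png",im)
cs=calibration("scene")
print(proj(cs,[[.5316,.1925,.15]]), atz(cs,((246+.5)/6-.5+390,(41+.5)/6-.5+200),.15))
cv2.imwrite("pics/s10z.png",cv2.resize(im[200:300,390:500],None,fx=6,fy=6,interpolation=cv2.INTER_CUBIC))
a=cv2.imread("pics/scene6.png"); print(ell(rim("s",im,(287,155))),ell(rim("s",a,(287,155))))
```

```text
[[430.0985 206.0653]] [0.5319 0.1936 0.15  ]
((285.7001953125, 153.97622680664062), (45.934165954589844, 62.382389068603516), 84.16901397705078) ((285.7080078125, 153.97422790527344), (45.87327194213867, 62.34022903442383), 84.1778335571289)
```

View pics/s10z.png

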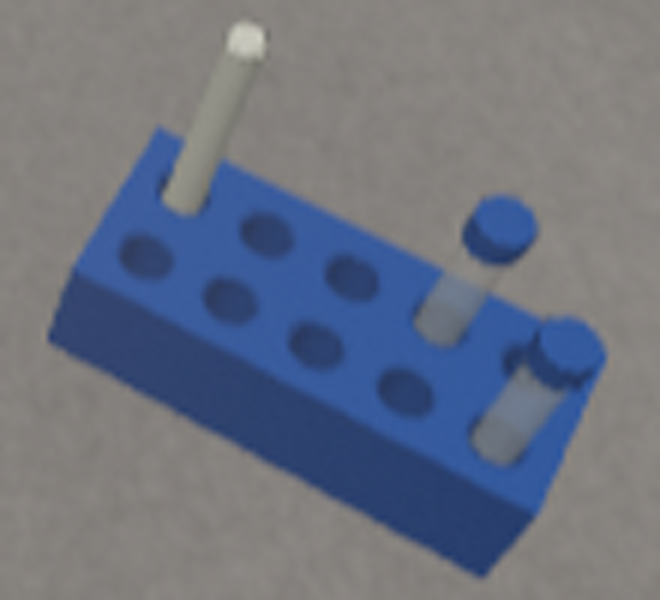

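The rod stands exactly as at the start, with its top at crop pixel (246,41), and the plate outline hasn't changed. Handing in.

```bash
python3 -c "
from rig import job
print(job.close_job())"
```

```text
the job is handed in; nothing more can be done
None
```

I levelled the plate, stood the rod back in its own hole, and handed the job in at about 34 s of the 67 s allowed; no verdict came back.

- **Levelling:** I felt the plate at three points. It was about 0.08 rad (4.7°) out of level, high towards the robot. I pressed that side down at about 6 N, felt again, and made one small second press towards the left, also at about 6 N.
- **Plate check:** The last three-point feel gave about 0.006 rad of tilt, give or take 0.005, against a limit of 0.022. The camera fit gave about 0.011 rad.
- **Disagreement:** A plain ellipse fit to the same images gave about 0.045 rad, which would be out of tolerance. I set it aside because it counted the plate's 6 mm edge as part of the face. All the fits agreed on how far the plate had moved, but the camera's absolute reading is only rough.
- **Rod check:** The rod went into its hole without side force. In the last picture its top is at the same pixel as at the start. The tubes look unmoved.
- **Forces:** The highest push I read on the plate was 6.4 N upwards, with up to about 3.6 N sideways, well under 20 N. These were readings at the end of each move, not a continuous record.

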